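# Shut and latch the bench chest

### The job

Both drawers of the little tool chest stand open: push each one fully home with the fingertips, then push the wooden turn-button between them round until it lies level across both drawer fronts, so that it keeps them shut. Either way round will do. Push gently, grasp nothing, and leave the bench dog, the sanding block and the bit block where they stand.

Things in the scene. Friction and masses are not known exactly. Their poses are not given: they have to be found in the camera images.
- chest: Low wooden chest fixed to the bench, 200 deep (x) x 380 wide (y) x 120 high, two drawers side by side. Origin: centre of its underside; own -x axis points out of its front, towards the robot. The stile between the drawers (40 wide) ends in the front plane, 100 mm from the origin; the case round the drawers ends 12 mm behind that plane. +y to the robot's left, z up.
- left_drawer (a joint): How far the left (+y) drawer is pulled out, m: 0 = fully home, its front in the front plane, flush with the stile and 12 mm proud of the case (a firm stop); 0.12 = the limit. Starts between 0.035 and 0.095. It slides with about 2 N of friction and stays where it is left.
- left_drawer_face (a point): Point on the outer face of the left drawer's front, mid-width, mid-height (60 mm above the bench), moving with the drawer; it lies 98 mm to the chest's +y side. The flat front is 152 wide x 88 high (from 16 to 104 mm above the bench), 12 thick, no handle, with a finger notch 52 wide x 18 deep in the middle of its top edge, so mid-width it is solid up to 86 mm above the bench. Axes as the chest's.
- right_drawer (a joint): The same for the right (-y) drawer, m: 0 = fully home.
- right_drawer_face (a point): The same point on the equal right drawer's front, 98 mm to the chest's -y side.
- turn_button (a joint): Angle of the turn-button, rad: 0 = upright (drawers free), +1.571 = level with its upper end swung to the right (chest's -y; clockwise seen from the robot), -1.571 = level with its upper end swung to the left; stops at both. Starts within 0.25 of upright. Stiff on its screw (0.05 N m, about 1.5 N at an end), it stays where it is left.
- button_pivot (a point): Middle of the turn-button on its turning axis, 60 mm above the bench, on the stile (40 wide) between the drawers. The button is a dark wooden bar 80 long x 16 wide x 18 thick, pivoted at its middle on a screw along the chest's x; it stands 4 to 22 mm proud of the chest's front plane, this point 13 mm proud (screw head to 25 mm).
- button_end (a point): Centre of the end face of the turn-button that is upper at the start, 40 mm from the pivot; moves with the button.
- bench_dog: Loose turned wooden peg standing on its head, 33 across, 86 high, on the bench in front of the chest between the two drawers' paths. Origin: centre of its underside. Leave alone.
- sanding_block: Loose brown sanding block 105 x 63 x 29 beside the chest's left end. Origin: centre of its underside. Leave alone.
- bit_block: Loose wooden block with upright bits, 50 x 115 x 101 high, beside the chest's right end. Origin: centre of its underside. Leave alone.

How it is judged (in metres and radians):
On the way, in this order (a step that is already met when the one before it is completed fails the run):
1. both drawers are fully home, the turn-button not yet level (value of joint each of left_drawer, right_drawer below 0.004 m), for 0.2 s.
2. the turn-button lies level across both fronts (all of step 1 and (value of joint turn_button above 1.4 rad or value of joint turn_button below -1.4 rad)), for 0.2 s.
At the end, for the whole second after the job is handed in: Both drawers within 4 mm of fully home, the turn-button within about 0.17 rad of level (either way round), the bench dog standing, and the three loose things within 20 mm of where they started (all of step 2 and distance of each of bench_dog, sanding_block, bit_block from where it was at the start of the episode below 0.02 m and angle between bench_dog's own z axis and vertical below 0.2 rad); the robot touches nothing.
It fails at once if the bench dog is lifted, carried or knocked (moved more than 20 mm) (distance of bench_dog from where it was at the start of the episode above 0.02 m).
It fails at once if the sanding block is lifted, carried or knocked (moved more than 20 mm) (distance of sanding_block from where it was at the start of the episode above 0.02 m).
It fails at once if the bit block is lifted, carried or knocked (moved more than 20 mm) (distance of bit_block from where it was at the start of the episode above 0.02 m).
It fails at once if the turn-button is pinched or forced (more than 35 N of finger force) (contact force between the fingers and turn_button above 35 N).
It fails at once if a drawer is pinched or rammed (more than 40 N of finger force) (contact force between the fingers and left_drawer above 40 N or contact force between the fingers and right_drawer above 40 N).
It also fails if it takes over 61 s, if anything falls off the work surface, if the arm or the gripper's body presses on something with over 40 N, if the wrist force passes 120 N, or if a joint passes its speed limit or range.

### The arm

A 7-joint arm with a two-finger parallel gripper is mounted at the origin on a cart in front of the work surface, level with it; the furniture and walls round the work are solid. World frame = base frame: x ahead of the robot, y to its left, z up, the work surface at z = 0. Lengths are in m, angles in degrees, forces in N, time in s.
With the tool pointing down it reaches from about 0.35 to 0.775 m from the base axis. Payload 3.1 kg.
Tool frame: the origin (TCP) lies on the centre line of the jaws, within the pads' length; the fingertips stand 17 mm ahead of it and the grasp point (between the pads) lies 2 mm behind it (robot.tip_reach is the distance from the TCP to the fingertips, in m); z points along the fingers, y is the line along which they close (so a half turn about z gives the same grasp; the last joint's range is limited). The gripper opens to 85 mm and grips with 20 to 120 N. Pads are 22 mm wide; open, the fingers measure 114 mm over their backs; the gripper's body (76 mm by 85 mm) begins 54 mm behind the grasp point. The pads swing forward as they close: fully open they stand 13 mm farther back than shut.
Start: joints at [73.184, 17.813, 0.802, 86.603, -0.252, 75.585, -1.558], TCP at [0.137, -0.533, 0.248] pointing down, gripper open.
Joint ranges: [-154.91, 154.91], [-16.99, 109.72], [-72.82, 74.43], [7.12, 147.25], [-82.49, 262.49], [11.32, 116.49], [-174.64, 174.64]. Speed limits (degrees/s): [159.86, 159.86, 180, 180, 180, 180, 180].

### API

Orientations are given as [roll, pitch, yaw] about the fixed x, y, z axes, in that order (R = Rz(yaw) Ry(pitch) Rx(roll)).
In Python, from station import robot, fingers, vision, workorder, recognise gives the robot as it stands. Calls block until the motion is done:
- robot.move_to(position, orientation): joint-space move of the TCP to a pose.
- robot.line_to(position, orientation=None, velocity=0.15, f_stop=None): straight line of the TCP; orientation=None keeps the orientation; velocity is the mean speed in m/s. With f_stop (N) it stops when the force on the tool has changed by that much, and returns True; else False.
- robot.move_j(angles): joint-space move.
- fingers.gripper_to(opening, force=None): opening from 0.0 (shut) to 1.0 (fully open); force is the grip in N (None keeps the last); returns when the fingers have stopped.
- robot.pause(seconds).
- robot.inverse_kinematics(position, orientation): joint angles nearest the present ones, or None.
- vision.grab_frame(name): name is "scene" or "top"; returns the picture (400x640x3 uint8, red, green, blue); there is no depth.
- vision.calibration(name): a dict with "mtx" (3x3 intrinsics, pixels), "extrinsics" (4x4, takes a point from world to camera coordinates). Camera axes: x right, y up, looking along -z (the intrinsics and any distortion apply to the point x, -y, -z); pixel columns grow to the right and rows downward; lengths in m; the calibration is good to about 2 mm. A picture is of the moment at which its call begins. calibration takes no time and is no camera call.
A pose or a line that the arm cannot do raises robot.PlanningError and nothing moves.
- workorder.close_job(): hands the job in; it is judged then, once.
Trained networks look in the newest picture that a camera, given by its name, has taken for a name from the list of things; names that differ only in an ending like _2 or _b are one class to them, and where a whole thing is asked for, a point or a joint stands for the part that bears it (a point fixed in the world has none). Each returns a list of dicts, best first, with "p" (0 to 1); they miss things now and then, are a little off and sometimes report something else, mostly with a low value. They report only what shows in the picture. A call takes as long as a camera call.
- recognise(label, camera): "rect" ([centre column, centre row, width, height] in pixels, round what is visible of it).
Readings, each from a call of its own:
- robot.current_time_s(): time.
- robot.current_joint_positions(): joint angles.
- robot.current_dq(): joint speeds.
- robot.current_joint_torque(): joint torques, N m.
- robot.current_tool_pos(): TCP position.
- robot.current_eef_rot(): TCP orientation.
- robot.current_contact_force(): force on the tool from outside, world axes, zero at the start.
- robot.current_torque(): the same for the moment, N m.
- robot.current_finger_gap(): opening from 0.0 (shut) to 1.0 (fully open).
- robot.current_gripper_force(): force on a finger pad.
Only numpy, scipy, OpenCV 4.12 (cv2) and the standard library are available. Lean on these libraries where they do the work, as an engineer would, in place of code of your own. Each camera call takes 0.05 s, during which the arm holds its last target. There are 200 camera calls.

## Working session

There is one attempt and no reset: what is moved stays moved. The work goes in short steps, each a Python script; the robot and the scene stay as the last script left them, time stands still between calls to the robot, and variables do not carry over. Pictures are saved under pics/ and viewed, at most 10 in all, crops included, and the job is handed in when it is done.

```bash
mkdir -p pics; cat > h.py <<'E'
from station import robot, fingers, vision, workorder, recognise
import numpy as np, cv2
def snap(cam,fn=None):
    im=vision.grab_frame(cam)
    if fn: cv2.imwrite('pics/'+fn,cv2.cvtColor(im,cv2.COLOR_RGB2BGR))
    return im
def ray(cam,u,v):
    c=vision.calibration(cam);K=np.array(c['mtx']);E=np.array(c['extrinsics'])
    d=np.linalg.inv(K)@[u,v,1.]; d=np.array([d[0],-d[1],-d[2]])
    R=E[:3,:3]; return -R.T@E[:3,3], R.T@d
def onz(cam,u,v,z):
    o,d=ray(cam,u,v); return o+d*(z-o[2])/d[2]
def onx(cam,u,v,x):
    o,d=ray(cam,u,v); return o+d*(x-o[0])/d[0]
def proj(cam,p):
    c=vision.calibration(cam);K=np.array(c['mtx']);E=np.array(c['extrinsics'])
    q=E[:3,:3]@p+E[:3,3]; w=K@[q[0],-q[1],-q[2]]; return w[:2]/w[2]
E
python3 - <<'E'
from h import *
for cam in('scene','top'):
    snap(cam,cam+'0.png'); c=vision.calibration(cam); print(cam,list(c),ray(cam,320,200))
    for n in['chest','left_drawer','right_drawer','turn_button','bench_dog','sanding_block','bit_block']:
        print(n,[(np.round(r['rect']).tolist(),round(r['p'],2)) for r in recognise(n,cam)[:2]])
E
```

```text
scene ['mtx', 'extrinsics'] (array([-0.13280171,  0.78727422,  0.71729849]), array([ 0.5526914 , -0.66504744, -0.50231922]))
chest [([295.0, 197.0, 176.0, 115.0], 0.55)]
left_drawer [([289.0, 227.0, 70.0, 64.0], 0.84)]
right_drawer [([350.0, 201.0, 61.0, 57.0], 0.81)]
turn_button [([321.0, 197.0, 8.0, 13.0], 0.58)]
bench_dog [([344.0, 234.0, 8.0, 37.0], 0.58)]
sanding_block [([213.0, 245.0, 39.0, 36.0], 0.68), ([320.0, 198.0, 6.0, 9.0], 0.2)]
bit_block [([390.0, 177.0, 45.0, 39.0], 0.68)]
top ['mtx', 'extrinsics'] (array([ 0.47015087, -0.02699286,  1.14834296]), array([ 0.08458636,  0.02968557, -0.99610539]))
chest [([348.0, 171.0, 150.0, 120.0], 0.68)]
left_drawer [([306.0, 196.0, 56.0, 33.0], 0.82)]
right_drawer []
turn_button []
bench_dog [([330.0, 237.0, 9.0, 9.0], 0.68)]
sanding_block [([264.0, 157.0, 25.0, 37.0], 0.67)]
bit_block [([439.0, 210.0, 47.0, 24.0], 0.81)]
```

```bash
python3 - <<'E'
import cv2
a=cv2.imread('pics/scene0.png')[120:300,170:440];cv2.imwrite('pics/a.png',cv2.resize(a,(800,533),interpolation=3))
a=cv2.imread('pics/top0.png')[90:270,225:495];cv2.imwrite('pics/b.png',cv2.resize(a,(800,533),interpolation=3))
E
```

```text
(no output)
```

View pics/a.png

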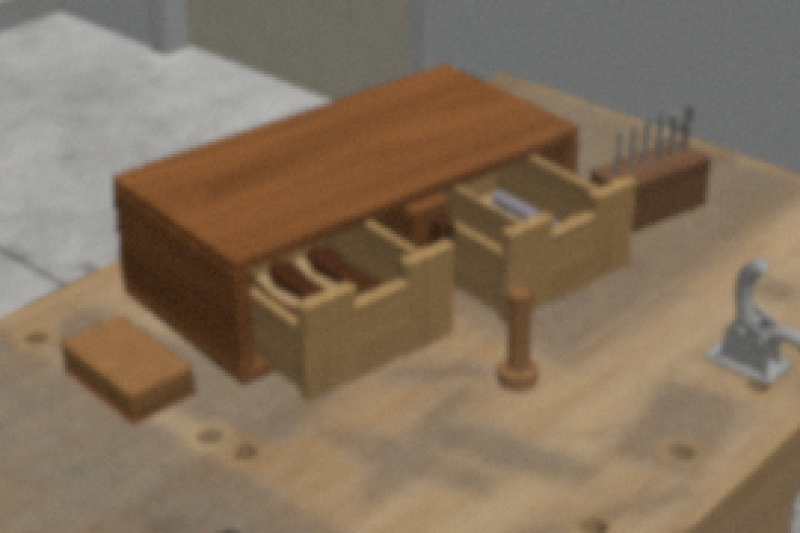

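View pics/b.png

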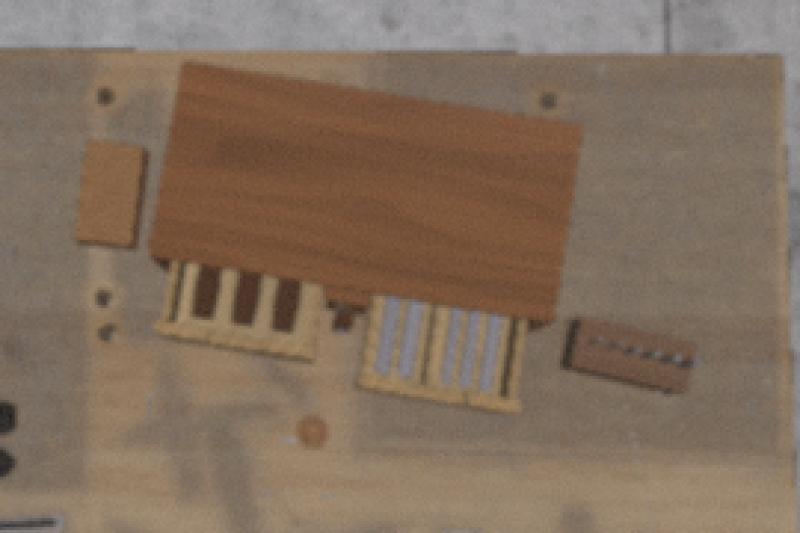

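```bash
python3 - <<'E'
from h import *
s=270/800
T=lambda u,v,z:onz('top',225+u*s,90+v*s,z)
S=lambda u,v,z:onz('scene',170+u*s,120+v*s,z)
for n,f in(('top',T),('scene',S)):
    P=[(183,62),(582,125),(555,322),(150,258)] if n=='top' else [(450,66),(578,130),(240,265),(116,178)]
    Q=[f(u,v,.12) for u,v in P]
    print(n,np.round(Q,3).tolist(),[round(float(np.linalg.norm(Q[i]-Q[i-1])),3) for i in range(4)])
tl=T(183,62,.12);tr=T(582,125,.12);br=T(555,322,.12);bl=T(150,258,.12)
d=(tl-tr)+(bl-br); yaw=np.arctan2(-d[0],d[1]); ex=np.array([np.cos(yaw),np.sin(yaw),0]);ey=np.array([-ex[1],ex[0],0])
c=(tl+tr+br+bl)/4-ex*.006; c[2]=0
print('yaw',np.degrees(yaw),'c',c)
loc=lambda p:np.round([(p-c)@ex,(p-c)@ey,p[2]],3)
print('L',loc(T(157,333,.104)),loc(T(313,358,.104)),'R',loc(T(360,385,.104)),loc(T(518,410,.104)))
print('Ls',loc(S(305,310,.104)),loc(S(452,240,.104)),'Rs',loc(S(510,232,.104)),loc(S(634,180,.104)))
print('dog',loc(T(312,430,.086)),loc(S(519,295,.086)),'btn',loc(T(347,312,.1)))
print('robot',robot.current_tool_pos(),robot.current_eef_rot())
for off in(-.2,-.17,-.1,-.118):
  for y in(-.098,0,.098):
    p=c+ex*off+ey*y; p[2]=.08
    for a in (0,90,-90,180):
      q=robot.inverse_kinematics(p,[180,0,np.degrees(yaw)+a]); print(off,y,a,None if q is None else np.round(q).tolist())
E
```

```text
top [[0.805, 0.1, 0.12], [0.748, -0.272, 0.12], [0.564, -0.246, 0.12], [0.619, 0.126, 0.12]] [0.188, 0.377, 0.186, 0.376]
scene [[0.737, -0.264, 0.12], [0.558, -0.231, 0.12], [0.614, 0.133, 0.12], [0.797, 0.105, 0.12]] [0.374, 0.182, 0.369, 0.185]
yaw -8.555285648688628 c [ 0.67801743 -0.07226182  0.        ]
L [-0.154  0.171  0.104] [-0.154  0.024  0.104] R [-0.172 -0.023  0.104] [-0.171 -0.17   0.104]
Ls [-0.156  0.179  0.104] [-0.149  0.025  0.104] Rs [-0.17  -0.02   0.104] [-0.173 -0.166  0.104]
dog [-0.22   0.014  0.086] [-0.224  0.021  0.086] btn [-0.106 -0.     0.1  ]
robot [ 0.13706975 -0.53268285  0.24833287] [1.79995013e+02 1.69046878e-03 1.44324034e+01]
-0.2 -0.098 0 [32.0, 22.0, -21.0, 109.0, 10.0, 51.0, -93.0]
-0.2 -0.098 90 [40.0, 24.0, -32.0, 108.0, 15.0, 52.0, -8.0]
-0.2 -0.098 -90 [-33.0, 34.0, 65.0, 111.0, -36.0, 59.0, -140.0]
-0.2 -0.098 180 [44.0, 25.0, -37.0, 108.0, 18.0, 53.0, 80.0]
-0.2 0 0 [28.0, 23.0, -31.0, 109.0, 15.0, 52.0, -109.0]
-0.2 0 90 [32.0, 24.0, -37.0, 109.0, 18.0, 53.0, -22.0]
-0.2 0 -90 [49.0, 34.0, -62.0, 108.0, 35.0, 59.0, 144.0]
-0.2 0 180 [3
[... 1731 characters left out ...]
30.0, -18.0, 96.0, 11.0, 56.0, -94.0]
-0.118 -0.098 90 [38.0, 33.0, -35.0, 96.0, 21.0, 58.0, -12.0]
-0.118 -0.098 -90 [-28.0, 43.0, 64.0, 98.0, -43.0, 67.0, -140.0]
-0.118 -0.098 180 [39.0, 33.0, -35.0, 96.0, 22.0, 59.0, 78.0]
-0.118 0 0 [22.0, 30.0, -26.0, 96.0, 15.0, 57.0, -107.0]
-0.118 0 90 [31.0, 34.0, -39.0, 96.0, 24.0, 59.0, -24.0]
-0.118 0 -90 [44.0, 43.0, -62.0, 96.0, 41.0, 67.0, 143.0]
-0.118 0 180 [32.0, 34.0, -40.0, 96.0, 25.0, 59.0, 65.0]
-0.118 0.098 0 [21.0, 35.0, -40.0, 94.0, 25.0, 60.0, -124.0]
-0.118 0.098 90 [22.0, 36.0, -41.0, 94.0, 26.0, 61.0, -35.0]
-0.118 0.098 -90 [33.0, 45.0, -62.0, 93.0, 42.0, 68.0, 133.0]
-0.118 0.098 180 [25.0, 37.0, -45.0, 94.0, 29.0, 62.0, 53.0]
```

```bash
cat >> h.py <<'E'
yaw=np.radians(-8.55); c=np.array([.676,-.072,0])
ex=np.array([np.cos(yaw),np.sin(yaw),0]);ey=np.array([-ex[1],ex[0],0])
O=[180,0,np.degrees(yaw)+180]
W=lambda x,y,z:c+ex*x+ey*y+np.array([0,0,z])
loc=lambda p:np.round([(np.array(p)-c)@ex,(np.array(p)-c)@ey,p[2]],4)
def st(m):print(m,loc(robot.current_tool_pos()),np.round(robot.current_contact_force(),1),round(robot.current_time_s(),1))
E
python3 - <<'E'
from h import *
fingers.gripper_to(0.0,20)
robot.move_to(W(-.215,-.105,.25),O); st('above')
for y,x0 in((-.105,-.215),(.098,-.205)):
    if y>0: robot.line_to(W(x0,y,.25)); st('over')
    robot.line_to(W(x0,y,.08)); st('down')
    hit=robot.line_to(W(-.128,y,.08),velocity=.05,f_stop=15); st(hit)
    hit=robot.line_to(W(-.09,y,.08),velocity=.02,f_stop=9); st(hit)
    robot.line_to(W(-.15,y,.08)); robot.line_to(W(-.15,y,.25)); st('up')
snap('top','top1.png');snap('scene','scene1.png')
a=cv2.imread('pics/scene1.png')[120:300,170:440];cv2.imwrite('pics/c.png',cv2.resize(a,(800,533),interpolation=3))
E
```

```text
above [-0.2151 -0.1064  0.2499] [-0.5 -0.6  0.3] 3.4
down [-0.2142 -0.1051  0.0808] [ 0.2 -0.1 -0.5] 4.7
False [-0.1281 -0.1049  0.08  ] [-2.2 -1.1 -0.4] 6.5
True [-0.106  -0.1051  0.0793] [-0.6 -0.4 -0.7] 7.7
up [-0.1506 -0.105   0.249 ] [-0.6  0.7  0.5] 9.4
over [-0.2046  0.0969  0.2498] [ 0.1  0.5 -0.1] 11.0
down [-0.2042  0.0983  0.0809] [0.5 0.4 0.1] 12.3
False [-0.128   0.0979  0.0799] [-1.  -0.7 -0.4] 14.0
True [-0.1048  0.0977  0.0793] [ 0.3  0.  -0.5] 15.2
up [-0.1505  0.0977  0.249 ] [-0.6  0.3 -1. ] 16.9
```

View pics/c.png

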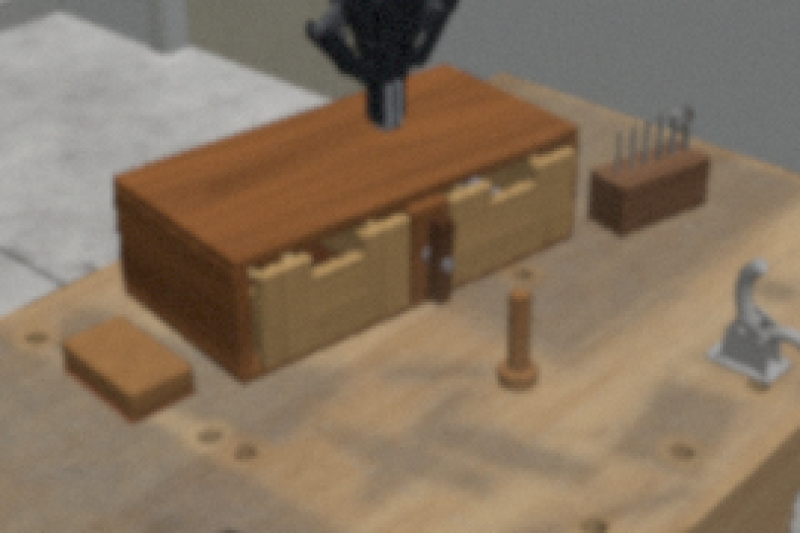

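```bash
python3 - <<'E'
from h import *
s=270/800
def pl(u,v,x):
    o,d=ray('scene',170+u*s,120+v*s); t=(x-(o-c)@ex)/(d@ex); return loc(o+t*d)
for n,u,v,x in(('screw',447,263,-.1195),('top R',453,222,-.1165),('top L',436,224,-.1165),('bot',440,300,-.1165),('stileTL',411,210,-.0945),('drawR L edge',452,195,-.0945)):print(n,pl(u,v,x))
a=cv2.imread('pics/scene1.png')[180:230,295:345];cv2.imwrite('pics/d.png',cv2.resize(a,(600,600),interpolation=2))
E
```

```text
screw [-0.1195  0.0056  0.0617]
top R [-0.1165 -0.003   0.0972]
top L [-0.1165  0.0159  0.1022]
bot [-0.1165  0.0103  0.0251]
stileTL [-0.0945  0.0245  0.1091]
drawR L edge [-0.0945 -0.0212  0.1074]
```

View pics/d.png

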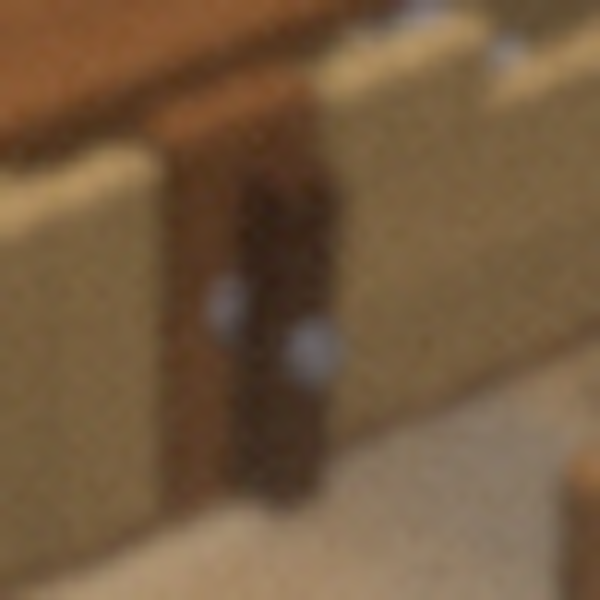

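```bash
python3 - <<'E'
from h import *
x,y0,hw,r=-.1107,.004,.0145,.030
robot.line_to(W(x,y0+.05,.25)); robot.line_to(W(x,y0+.05,.107),velocity=.1,f_stop=10); st('down')
for d in(0,15,30,45,60,72,82):
    t=np.radians(d)
    hit=robot.line_to(W(x,y0-r*np.sin(t)+.008*np.cos(t)+hw,.06+r*np.cos(t)+.008*np.sin(t)+.017),velocity=.03,f_stop=10); st((d,hit))
    if hit: break
else:
    hit=robot.line_to(W(x,y0-r+hw,.079),velocity=.02,f_stop=8); st(('fin',hit))
    robot.line_to(W(x,y0-r+hw,.25)); robot.line_to(W(-.25,.15,.3)); st('up')
im=snap('scene','scene2.png')
a=cv2.imread('pics/scene2.png')[160:260,260:410];cv2.imwrite('pics/e.png',cv2.resize(a,(780,520),interpolation=2))
E
```

```text
down [-0.1101  0.0542  0.1077] [-0.4 -0.1 -0.4] 19.1
(0, False) [-0.1108  0.0269  0.107 ] [ 1.   0.2 -0.3] 20.2
(15, False) [-0.1106  0.018   0.1081] [0.2 0.7 0.2] 20.6
(30, False) [-0.1106  0.0096  0.1069] [-0.4 -0.9  0.2] 21.0
(45, False) [-0.1108  0.0022  0.1035] [ 0.3 -0.4 -0.3] 21.4
(60, False) [-0.1106 -0.0041  0.0987] [ 1.1 -0.4 -0.4] 21.9
(72, False) [-0.1108 -0.0081  0.0935] [-0.2 -0.2  0.8] 22.2
(82, False) [-0.111  -0.0104  0.0886] [ 0.  -0.5  0.2] 22.6
('fin', True) [-0.1109 -0.0115  0.0852] [-0.7 -0.1  6.1] 22.9
up [-0.2494  0.149   0.2996] [-0.1 -0.3 -0.4] 25.8
```

View pics/e.png

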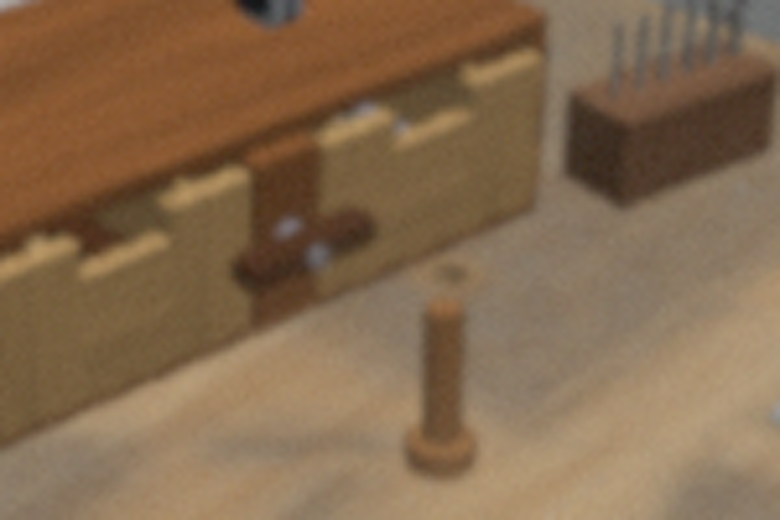

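```bash
python3 - <<'E'
from h import *
im=cv2.imread('pics/scene2.png').astype(float)
sub=im[195:218,303:334]; g=cv2.resize(sub,None,fx=8,fy=8,interpolation=2)
m=(g.max(2)<85).astype(np.uint8)
n,l,s,_=cv2.connectedComponentsWithStats(m); i=1+np.argmax(s[1:,4]); yy,xx=np.nonzero(l==i)
print(s[i]); C=np.cov(xx,yy); w,v=np.linalg.eigh(C); print('slope',v[1,1]/v[0,1],np.sqrt(w)/8)
for d in(70,80,85,90):
    t=np.radians(d);pm=[]
    for k in(-1,1):
        for x in(-.1165,-.0985): pm.append(proj('scene',W(x,.004-k*.04*np.sin(t),.06+k*.04*np.cos(t))))
    e=np.array(pm);D=e[2:].mean(0)-e[:2].mean(0);print(d,D[1]/D[0],e.round(1).tolist())
a=cv2.resize(im[190:225,295:345],(800,560),interpolation=2);cv2.imwrite('pics/f.png',a)
E
```

```text
[  14   81  119  101 6487]
slope -0.3881358821429779 [2.13943564 4.0574743 ]
70 -0.8480460737625759 [[309.1, 218.4], [304.5, 215.5], [331.7, 199.2], [327.0, 196.5]]
80 -0.6376490974816077 [[308.6, 216.4], [303.9, 213.4], [332.2, 201.2], [327.5, 198.5]]
85 -0.5376065861024678 [[308.4, 215.2], [303.8, 212.3], [332.3, 202.3], [327.6, 199.6]]
90 -0.43881131686610486 [[308.4, 214.1], [303.7, 211.1], [332.3, 203.5], [327.6, 200.8]][ WARN:0@0.057] global loadsave.cpp:1063 imwrite_ Unsupported depth image for selected encoder is fallbacked to CV_8U.
```

View pics/f.png

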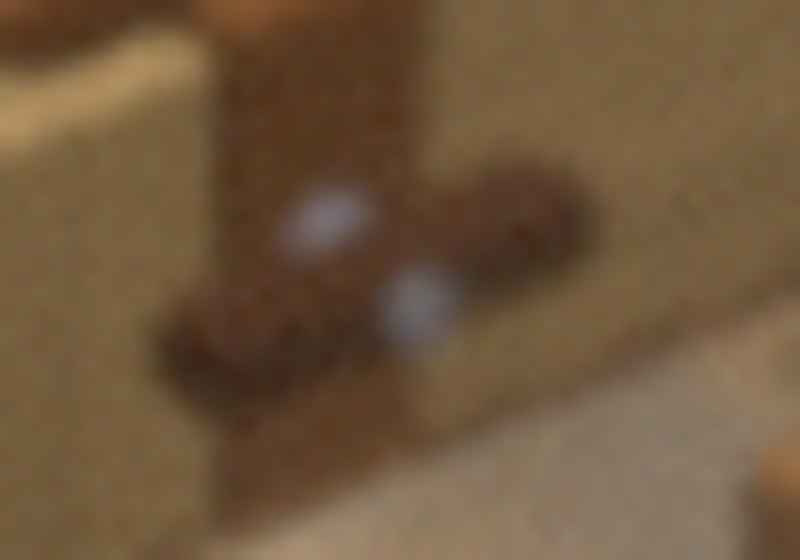

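The button lies level: its lower edge runs parallel to the drawers' bottom edge in the last picture, and the measured slope of -0.39 is near the -0.44 expected at 90°. It stopped with contact at the expected height. Both drawers are flush and the loose things stand where they were, so I'm handing in.

```bash
python3 -c "
from h import *
print(workorder.close_job())"
```

```text
the job is handed in; nothing more can be done
None
```

I pushed both drawers home and turned the button clockwise until it lay level. The last picture shows the drawers flush, the button level, and the bench dog and bit block where they stood. The sanding block was outside that crop, but I never went near it. The job was handed in after about 26 s of robot time, and no verdict was returned.

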